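# Walk a heavy rock block up to the core analyser

### The arm

A 6-joint arm with a two-finger parallel gripper is mounted at the origin on the work surface. World frame = base frame: x ahead of the robot, y to its left, z up, the work surface at z = 0. Lengths are in m, angles in rad, forces in N, time in s.
With the tool pointing down it reaches from about 0.35 to 0.925 m from the base axis. Payload 6.4 kg.
Tool frame: the origin (TCP) lies between the finger pads; the fingertips stand 22 mm ahead of it and the grasp point (between the pads) lies 3 mm ahead of it; z points along the fingers, y is the direction in which the jaws open and shut (so a half turn about z gives the same grasp; the last joint's range is limited). The gripper opens to 85 mm and grips with 20 to 120 N. Pads are 22 mm wide; open, the fingers measure 114 mm over their backs; the gripper's body (76 mm by 85 mm) begins 54 mm behind the grasp point. The pads swing forward as they close: fully open they stand 13 mm farther back than shut.
Start: joints at [0.958, 0.245, 1.558, -0, 1.339, -0.174], TCP at [0.276, 0.588, 0.253] pointing down, gripper open.
Joint ranges: [-3.13, 3.13], [-1.02, 2.26], [0.13, 2.54], [-0.95, 4.09], [0.21, 2.88], [-2.74, 2.74]. Speed limits (rad/s): [2.57, 2.57, 3.14, 3.14, 3.14, 3.14].

### API

Orientations are given as a unit quaternion [w, x, y, z].
In Python, from station import manip gives the robot as it stands. The module is installed in compiled form; this text tells all that it offers.
- The arm moves only by the tool send_rows, never from a script. Its argument "series" is a list of rows, each an object of numbers: "x", "y", "z": the shift along the world's x, y, z in mm; "wx", "wy", "wz": the turn, a rotation vector about the world's x, y, z in rad; "gripper": the finger opening in mm, from 0 to 85.4. In form: [{"x": .., "y": .., "z": .., "wx": .., "wy": .., "wz": .., "gripper": ..}, ...]. A call has 1 to 10 rows; each row shifts and turns the commanded pose from where the row before left it; what a row does not reach is not made up. A row lasts 1/12 s, in which the tool goes at most 41.7 mm and 7.16 degrees, less where a joint would pass 70% of its speed; a pose out of reach is approached as far as the arm can. A call with a gripper value outside its range is refused whole. The fingers move at their own pace and stop on an object; "grip_force" is the grip in N (left out, the last holds). Time passes only in rows, so rows that do not move let the fingers close. It gives the time, the measured TCP pose, the force and the opening at its end, in the units of the state.
- manip.read_state(): the state, without advancing time (a new reading comes with each control period).
- manip.read_camera(name): name is "side" or "top" or "wrist"; returns (picture, depth): 420x560x3 uint8, red, green, blue; 420x560 float32, m along the optical axis (not along the pixel's ray), 0 where there is no reading.
- manip.calibration(name): a dict with "K" (3x3 intrinsics, pixels), "pose" (4x4, takes a point from camera to world coordinates); the wrist camera has in their place "mount" (4x4, takes a point from camera to tool coordinates, whose origin is the TCP and whose axes are the flange's). Camera axes: x right, y up, looking along -z (the intrinsics and any distortion apply to the point x, -y, -z); pixel columns grow to the right and rows downward; lengths in m; the calibration is good to about 2 mm. A picture is of the moment at which its call begins: read the wrist's pose just before it. calibration takes no time and is no camera call.
- manip.finish_job(): hands the job in, once; it reports no verdict.
The state is a dict: "t": time; "joint_positions": joint angles; "joint_vel": joint speeds; "effort": joint torques, N m; "tcp_pos": TCP position; "orientation": TCP orientation; "ft_force": force on the tool from outside, world axes, zero at the start; "wrist_torque": the same for the moment, N m; "gripper_width": finger opening in m.
Only numpy, scipy, OpenCV 4.12 (cv2) and the standard library are available. Lean on these libraries where they do the work, as an engineer would, in place of code of your own. Each camera call takes 0.05 s, during which the arm holds its last target. There are 200 camera calls.

### The job

Walk the heavy sawn rock block forward over the bench by pushing on the rear of its left and right ends in turn, never pushing harder than 24 N and never letting it turn more than 20 degrees from square to the station, until its front face sits flush on both steel stop pads, centred on the analyser's nose to within about 2 cm. Press it firmly home against the pads, then push the start button all the way down and let go. Leave everything else on the bench where it is.

Things in the scene. Friction and masses are not known exactly. Their poses are not given: they have to be found in the camera images.
- block: Heavy grey slab of dense iron ore (over 4 kg), faces smooth and slippery: 100 mm in x, 300 mm in y, stone from 8 to 52 mm above the bench, on two hardwood skids 8 mm tall, 90 mm in x, 20 mm wide, centred at y = +100 and -100 mm. Origin: centre of the underside, on the bench. +x points forward to the station, +y to its left. Rear (pushed) face at x = -50 mm. Over 24 N chips the stone; a square push in the middle needs more than that.
- left_front (a point): Left (+y) end of the block's front face, at mid-height: block frame (50, 150, 30) mm. Pushing forward on the rear face 140 mm from the middle takes about 10 to 18 N and swings that end ahead, the block pivoting about the skid of its other end.
- right_front (a point): Right (-y) end of the block's front face, at mid-height: block frame (50, -150, 30) mm. The right end swings like the left. Bearing down on the block while pushing makes it drag much harder; a slight upward drag makes it easier.
- station: Fixed station: two rigid steel stop pads 60 mm tall, each from 40 to 190 mm left or right of the middle, with a yellow hand-held analyser lying between and behind them, its nose 8 mm behind the pad faces. Origin: on the bench, midway between the pads, in the plane of their faces; +x forward, into the pads; the block arrives from -x. Seated, the block's front face lies at x = 0 of this frame.
- start_top (a point): Centre of the top of the round black start button (32 mm across) in a small grey housing that stands on the bench to the left or right of the station, about 260 mm from its middle. Top 22 mm above the bench. Pressed straight down; full travel 6 mm takes 5 N and it springs back.
- start (a joint): Travel of the start button: 0 up, 0.006 m fully down.
- pucks: Bystander: aluminium holder 70 x 70 x 22 mm with four pressed sample pucks, on the other side of the station from the button. Origin: centre of underside.
- jar: Bystander: sample jar 60 mm across, 85 mm tall, beyond and left of the station. Origin: centre of underside.
- stub: Bystander: upright piece of drill core, 60 mm across, 55 mm tall, beyond and right of the station. Origin: centre of underside.
- dish: Bystander: white dish 90 mm across, 30 mm tall, on the right. Origin: centre of underside.
- brush: Bystander: hand brush lying on the bench on the left. Origin: at its underside.
- hammer: Bystander: hammer lying on the bench on the right. Origin: at its underside.
Things that resemble listed ones, but are neither listed nor needed, are in the scene too. Of the things like the part that bears start_top, leave any that is green; of the rest the smaller one is meant.

How it is judged:
By the outcome, as a careful person would: the job done as asked, in the order asked, and still so for the second after the job is handed in, with the robot touching nothing.
It also fails if it takes over 72 s, if anything falls off the work surface, if the arm or the gripper's body presses on something with over 40 N, if the wrist force passes 120 N, or if a joint passes its speed limit or range.

## Working session

There is one attempt and no reset: what is moved stays moved. The work goes in short steps, Python scripts to look and compute and a tool call to move; the robot and the scene stay as the last step left them, time stands still between calls to the robot, and variables do not carry over. Pictures are saved under pics/ and viewed, about 8 in all and at most 12, crops included, and the job is handed in when it is done.

Besides the shell and the picture viewer there is one more tool, called as name(argument=value, ...) on one line, values as JSON. send_rows: Moves the arm, as the interface text tells. Its arguments: {"type":"object","properties":{"series":{"type":"array","items":{"type":"object","properties":{"x":{"type":"number"},"y":{"type":"number"},"z":{"type":"number"},"wx":{"type":"number"},"wy":{"type":"number"},"wz":{"type":"number"},"gripper":{"type":"number"}}}},"grip_force":{"type":"number"}},"required":["series"]}

```bash
mkdir -p pics
cat > h.py <<'E'
from station import manip
import numpy as np, cv2
def save(n,f):
    p,d=manip.read_camera(n); cv2.imwrite('pics/'+f+'.png',p[:,:,::-1]); np.save('pics/'+f+'.npy',d); return p,d
def world(n,d,u,v,r=2):
    c=manip.calibration(n);K=c['K'];T=np.array(c['pose'])
    w=d[max(0,v-r):v+r+1,max(0,u-r):u+r+1];w=w[w>0]; z=np.median(w)
    q=cv2.undistortPoints(np.array([[[u,v]]],float),np.array(K),np.array(c.get('dist',c.get('distortion',np.zeros(5))),float))[0,0]
    return (T@np.array([q[0]*z,-q[1]*z,-z,1]))[:3]
E
python3 - <<'E'
from h import *
s=manip.read_state();print(s)
for n in('top','side'):
    print(manip.calibration(n)); save(n,n+'1')
E
```

```text
{'t': 0.0, 'joint_positions': array([ 9.57883138e-01,  2.45829466e-01,  1.55905053e+00, -2.63044481e-06,
        1.33868518e+00, -1.74085166e-01]), 'joint_vel': array([-0.00084748,  0.00021149, -0.00043126, -0.00024272, -0.00092769,
       -0.00050375]), 'effort': array([ 1.52866160e-03, -4.29527879e+01, -3.26124179e+01, -1.02389606e-04,
        5.47438336e-03, -2.41209122e-06]), 'tcp_pos': array([0.2758494 , 0.58798061, 0.2521508 ]), 'orientation': array([-3.76972228e-04,  2.17657319e-01,  9.76024753e-01, -9.11373336e-04]), 'ft_force': array([-0.51835843, -0.65329986,  0.01200383]), 'wrist_torque': array([ 0.04760924, -0.02243113, -0.01248191]), 'gripper_width': 0.08526744864701799}
{'K': array([[482.64810242,   0.        , 272.89767861],
       [  0.        , 482.64810242, 213.67601406],
       [  0.        ,   0.        ,   1.        ]]), 'pose': array([[-1.29975668e-02,  9.88119456e-01, -1.53137205e-01,
         3.91246026e-01],
       [-9.99915515e-01, -1.28687811e-02,  1.83218544e-03,
        -2.57697452e-02],
       [-1.60271094e-04,  1.53148082e-01,  9.88203238e-01,
         1.20137501e+00],
       [ 0.00000000e+00,  0.00000000e+00,  0.00000000e+00,
         1.00000000e+00]])}
{'K': array([[542.91593114,   0.        , 268.67309841],
       [  0.        , 542.91593114, 204.69584217],
       [  0.        ,   0.        ,   1.        ]]), 'pose': array([[ 0.65588012,  0.52677817, -0.54067183, -0.28950092],
       [-0.75457025,  0.4375073 , -0.48909212, -0.77326278],
       [-0.02109518,  0.72876067,  0.68444348,  1.11463596],
       [ 0.        ,  0.        ,  0.        ,  1.        ]])}
```

View pics/top1.png

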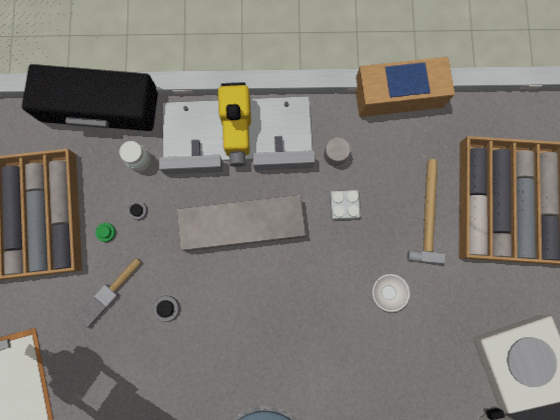

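View pics/side1.png

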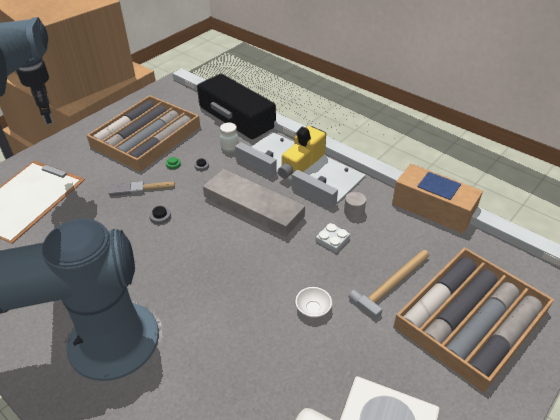

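Top view: the block is at (242,222), the pads at (190,165) and (284,158), and the pucks at (345,205). There are three button candidates: small black (137,211), green (105,232) and larger black (166,308). By the description it should be (137,211), which I'll check in a crop.

Run:
```python
from h import *
p=cv2.imread('pics/top1.png');d=np.load('pics/top1.npy')
cv2.imwrite('pics/c1.png',cv2.resize(p[130:330,85:335],None,fx=3.2,fy=3,interpolation=cv2.INTER_CUBIC)[:600,:800])
for n,(u,v) in dict(small=(137,210),green=(105,232),big=(166,308),blk=(242,222),padL=(190,165),padR=(284,158),pucks=(345,205)).items(): print(n,world('top',d,u,v).round(4))
# world cloud
c=manip.calibration('top');K=c['K'];T=c['pose']
v,u=np.mgrid[0:420,0:560];z=d
P=np.stack([(u-K[0,2])/K[0,0]*z,-(v-K[1,2])/K[1,1]*z,-z,np.ones_like(z)],-1)@T.T
X=P[...,:3]
def rect(mask,name):
    n,l,st,ce=cv2.connectedComponentsWithStats(mask.astype(np.uint8))
    for i in range(1,n):
        if st[i,4]>150:
            q=X[l==i][:,:2]; r=cv2.minAreaRect((q*1000).astype(np.float32)); print(name,ce[i].round(),r,X[l==i][:,2].mean().round(4))
reg=np.zeros_like(z,bool);reg[130:270,150:330]=1
rect(reg&(abs(X[...,2]-.052)<.006)&(v>190),'blk')
rect(reg&(abs(X[...,2]-.060)<.006)&(v<180),'pad')
```

```text
small [0.5877 0.3085 0.0216]
green [0.534  0.3858 0.0208]
big [0.3486 0.2298 0.0302]
blk [0.5502 0.0466 0.0515]
padL [0.6905 0.1721 0.0601]
padR [ 0.7054 -0.0568  0.0587]
pucks [ 0.5936 -0.2071  0.0212]
blk [240. 222.] ((551.0565795898438, 50.886695861816406), (100.93474578857422, 300.0773620605469), 5.9144062995910645) 0.0514
pad [283. 157.] ((707.5252075195312, -54.9471435546875), (31.251344680786133, 148.81956481933594), 2.010779857635498) 0.0594
pad [189. 162.] ((699.8516845703125, 174.83438110351562), (31.808082580566406, 147.1642303466797), 2.0890729427337646) 0.0595
```

View pics/c1.png

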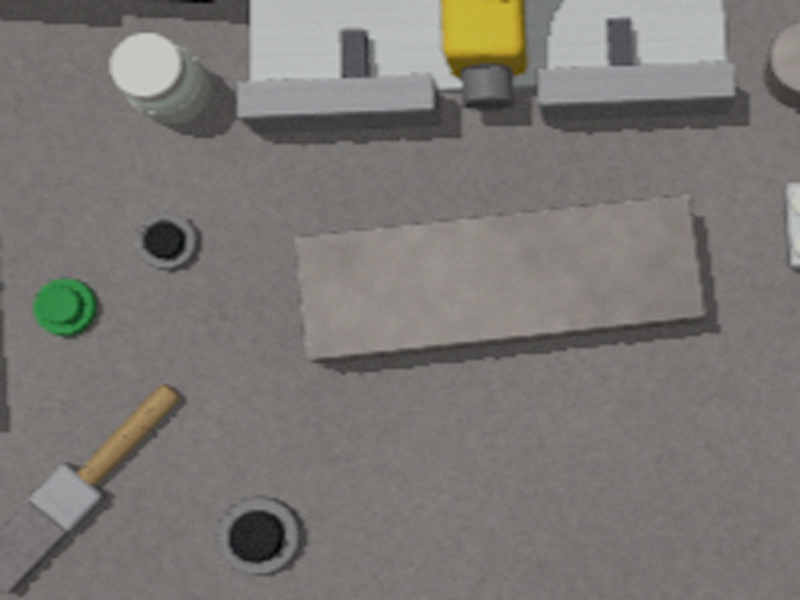

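The crop confirms it: the small black button at about (137,211) has its top at z≈21.6 mm, is not green, and is smaller than the one at (166,308). The station yaw is about 1.9°, and the block yaw is about 5.9° with 87 mm to go. I'll push the left end first.

send_rows(series=[{"x":17,"y":-38,"wz":0.06,"gripper":0},{"x":17,"y":-38,"wz":0.06},{"x":17,"y":-38,"wz":0.06},{"x":17,"y":-38,"wz":0.06},{"x":17,"y":-38,"wz":0.06},{"x":17,"y":-38,"wz":0.06},{"x":17,"y":-38,"wz":0.06},{"x":17,"y":-38,"wz":0.05},{"x":17,"y":-38},{"x":17,"y":-38}], grip_force=60)

```text
$.series[0]: bad value
```

send_rows(series=[{"x":17,"y":-38,"z":0,"wx":0,"wy":0,"wz":0.06,"gripper":0},{"x":17,"y":-38,"z":0,"wx":0,"wy":0,"wz":0.06,"gripper":0},{"x":17,"y":-38,"z":0,"wx":0,"wy":0,"wz":0.06,"gripper":0},{"x":17,"y":-38,"z":0,"wx":0,"wy":0,"wz":0.06,"gripper":0},{"x":17,"y":-38,"z":0,"wx":0,"wy":0,"wz":0.06,"gripper":0},{"x":17,"y":-38,"z":0,"wx":0,"wy":0,"wz":0.06,"gripper":0},{"x":17,"y":-38,"z":0,"wx":0,"wy":0,"wz":0.06,"gripper":0},{"x":17,"y":-38,"z":0,"wx":0,"wy":0,"wz":0.05,"gripper":0},{"x":17,"y":-38,"z":0,"wx":0,"wy":0,"wz":0,"gripper":0},{"x":17,"y":-38,"z":0,"wx":0,"wy":0,"wz":0,"gripper":0}], grip_force=60)

```text
t: 0.93
tcp_pos: [0.4462, 0.2065, 0.2531]
orientation: [-0.0, -0.016, 1.0, 0.0]
ft_force: [-0.2, 0.1, 0.2]
gripper_width: -0.0002
```

send_rows(series=[{"x":0,"y":-11,"z":-36,"wx":0,"wy":0,"wz":0,"gripper":0},{"x":0,"y":-11,"z":-38,"wx":0,"wy":0,"wz":0,"gripper":0},{"x":0,"y":0,"z":-38,"wx":0,"wy":0,"wz":0,"gripper":0},{"x":0,"y":0,"z":-38,"wx":0,"wy":0,"wz":0,"gripper":0},{"x":0,"y":0,"z":-34,"wx":0,"wy":0,"wz":0,"gripper":0},{"x":4,"y":0,"z":-24,"wx":0,"wy":0,"wz":0,"gripper":0},{"x":8,"y":0,"z":0,"wx":0,"wy":0,"wz":0,"gripper":0},{"x":6,"y":0,"z":0,"wx":0,"wy":0,"wz":0,"gripper":0}])

```text
t: 1.6
tcp_pos: [0.4639, 0.1863, 0.0445]
orientation: [-0.001, -0.016, 1.0, -0.0]
ft_force: [0.5, 1.5, 1.5]
gripper_width: 0.0
```

send_rows(series=[{"x":3,"y":0,"z":0,"wx":0,"wy":0,"wz":0,"gripper":0},{"x":3,"y":0,"z":0,"wx":0,"wy":0,"wz":0,"gripper":0},{"x":2,"y":0,"z":0,"wx":0,"wy":0,"wz":0,"gripper":0},{"x":2,"y":0,"z":0,"wx":0,"wy":0,"wz":0,"gripper":0},{"x":1,"y":0,"z":0.1,"wx":0,"wy":0,"wz":0,"gripper":0},{"x":1,"y":0,"z":0.1,"wx":0,"wy":0,"wz":0,"gripper":0},{"x":1,"y":0,"z":0.1,"wx":0,"wy":0,"wz":0,"gripper":0}])

```text
t: 2.18
tcp_pos: [0.4756, 0.1865, 0.0453]
orientation: [-0.002, -0.016, 1.0, -0.0]
ft_force: [-7.6, 0.2, 3.6]
gripper_width: 0.0003
```

send_rows(series=[{"x":1,"y":0,"z":0.4,"wx":0,"wy":0,"wz":0,"gripper":0},{"x":1,"y":0,"z":0.4,"wx":0,"wy":0,"wz":0,"gripper":0},{"x":1,"y":0,"z":0.4,"wx":0,"wy":0,"wz":0,"gripper":0},{"x":1,"y":0,"z":0.3,"wx":0,"wy":0,"wz":0,"gripper":0},{"x":1,"y":0,"z":0.3,"wx":0,"wy":0,"wz":0,"gripper":0}])

```text
t: 2.6
tcp_pos: [0.4758, 0.1865, 0.0453]
orientation: [-0.008, -0.016, 1.0, -0.0]
ft_force: [-20.2, 1.5, 11.2]
gripper_width: 0.0
```

send_rows(series=[{"x":-1,"y":0,"z":1,"wx":0,"wy":0,"wz":0,"gripper":0},{"x":0,"y":0,"z":1,"wx":0,"wy":0,"wz":0,"gripper":0},{"x":0,"y":0,"z":1,"wx":0,"wy":0,"wz":0,"gripper":0}])

```text
t: 2.85
tcp_pos: [0.4757, 0.186, 0.0473]
orientation: [-0.006, -0.016, 1.0, -0.001]
ft_force: [-8.2, -1.5, -4.1]
gripper_width: 0.0001
```

send_rows(series=[{"x":1,"y":0,"z":0.6,"wx":0,"wy":0,"wz":0,"gripper":0},{"x":1,"y":0,"z":0.6,"wx":0,"wy":0,"wz":0,"gripper":0},{"x":1,"y":0,"z":0.6,"wx":0,"wy":0,"wz":0,"gripper":0}])

```text
t: 3.1
tcp_pos: [0.4777, 0.1859, 0.0484]
orientation: [-0.008, -0.016, 1.0, -0.001]
ft_force: [-11.7, -0.6, -5.0]
gripper_width: 0.0004
```

send_rows(series=[{"x":1.2,"y":0,"z":0.15,"wx":0,"wy":0,"wz":0,"gripper":0},{"x":1.2,"y":0,"z":0.1,"wx":0,"wy":0,"wz":0,"gripper":0},{"x":1.2,"y":0,"z":0.1,"wx":0,"wy":0,"wz":0,"gripper":0},{"x":1.2,"y":0,"z":0.1,"wx":0,"wy":0,"wz":0,"gripper":0},{"x":1.2,"y":0,"z":0.1,"wx":0,"wy":0,"wz":0,"gripper":0},{"x":1.2,"y":0,"z":0.1,"wx":0,"wy":0,"wz":0,"gripper":0}])

```text
t: 3.6
tcp_pos: [0.4845, 0.1867, 0.049]
orientation: [-0.008, -0.016, 1.0, -0.0]
ft_force: [-13.1, 3.0, -4.2]
gripper_width: 0.0002
```

Smooth at 13 N. Continuing.

send_rows(series=[{"x":1.6,"y":0,"z":0.1,"wx":0,"wy":0,"wz":0,"gripper":0},{"x":1.6,"y":0,"z":0.1,"wx":0,"wy":0,"wz":0,"gripper":0},{"x":1.6,"y":0,"z":0.1,"wx":0,"wy":0,"wz":0,"gripper":0},{"x":1.6,"y":0,"z":0.1,"wx":0,"wy":0,"wz":0,"gripper":0},{"x":1.6,"y":0,"z":0.1,"wx":0,"wy":0,"wz":0,"gripper":0},{"x":1.6,"y":0,"z":0.1,"wx":0,"wy":0,"wz":0,"gripper":0},{"x":1.6,"y":0,"z":0.1,"wx":0,"wy":0,"wz":0,"gripper":0},{"x":1.6,"y":0,"z":0.1,"wx":0,"wy":0,"wz":0,"gripper":0}])

```text
t: 4.27
tcp_pos: [0.4971, 0.187, 0.0497]
orientation: [-0.008, -0.016, 1.0, 0.0]
ft_force: [-13.4, 5.1, -3.8]
gripper_width: 0.0001
```

send_rows(series=[{"x":1.6,"y":0.3,"z":0.1,"wx":0,"wy":0,"wz":0,"gripper":0},{"x":1.6,"y":0.3,"z":0.1,"wx":0,"wy":0,"wz":0,"gripper":0},{"x":1.6,"y":0.3,"z":0.1,"wx":0,"wy":0,"wz":0,"gripper":0},{"x":1.6,"y":0.2,"z":0.1,"wx":0,"wy":0,"wz":0,"gripper":0},{"x":1.6,"y":0.2,"z":0.1,"wx":0,"wy":0,"wz":0,"gripper":0},{"x":1.6,"y":0.1,"z":0.1,"wx":0,"wy":0,"wz":0,"gripper":0},{"x":1.6,"y":0,"z":0.1,"wx":0,"wy":0,"wz":0,"gripper":0},{"x":1.6,"y":0,"z":0.1,"wx":0,"wy":0,"wz":0,"gripper":0},{"x":1.6,"y":0,"z":0.1,"wx":0,"wy":0,"wz":0,"gripper":0},{"x":1.6,"y":0,"z":0.1,"wx":0,"wy":0,"wz":0,"gripper":0}])

```text
t: 5.1
tcp_pos: [0.5132, 0.1884, 0.0505]
orientation: [-0.008, -0.016, 1.0, 0.0]
ft_force: [-12.8, 4.6, -5.5]
gripper_width: 0.0001
```

send_rows(series=[{"x":1.6,"y":0,"z":0,"wx":0,"wy":0,"wz":0,"gripper":0},{"x":1.6,"y":0,"z":0,"wx":0,"wy":0,"wz":0,"gripper":0},{"x":1.6,"y":0,"z":0,"wx":0,"wy":0,"wz":0,"gripper":0},{"x":1.6,"y":0,"z":0,"wx":0,"wy":0,"wz":0,"gripper":0},{"x":1.6,"y":0,"z":0,"wx":0,"wy":0,"wz":0,"gripper":0},{"x":1.6,"y":0,"z":0.1,"wx":0,"wy":0,"wz":0,"gripper":0},{"x":1.6,"y":0,"z":0.1,"wx":0,"wy":0,"wz":0,"gripper":0},{"x":1.6,"y":0,"z":0.1,"wx":0,"wy":0,"wz":0,"gripper":0}])

```text
t: 5.77
tcp_pos: [0.5261, 0.1886, 0.0508]
orientation: [-0.008, -0.016, 1.0, 0.0]
ft_force: [-12.3, 4.8, -4.8]
gripper_width: 0.0001
```

```bash
cat >> h.py <<'E'
def block(f):
    d=save('top',f)[1]
    c=manip.calibration('top');K=c['K'];T=c['pose']
    v,u=np.mgrid[0:420,0:560];z=d
    X=(np.stack([(u-K[0,2])/K[0,0]*z,-(v-K[1,2])/K[1,1]*z,-z,np.ones_like(z)],-1)@T.T)[...,:3]
    p=cv2.imread('pics/'+f+'.png').astype(int)
    m=(abs(X[...,2]-.052)<.0055)&(X[...,0]>.44)&(X[...,0]<.684+.0)&(X[...,1]<.26)&(X[...,1]>-.15)
    m=cv2.morphologyEx(m.astype(np.uint8),cv2.MORPH_OPEN,np.ones((5,5)))
    n,l,st,ce=cv2.connectedComponentsWithStats(m); i=1+np.argmax(st[1:,4])
    r=cv2.minAreaRect((X[l==i][:,:2]*1000).astype(np.float32))
    (cx,cy),(w,h),a=r
    if w>h: a-=90
    s=np.array([688.2,59.4]);th=np.radians(1.95);yaw=np.radians(a)
    q=np.array([cx,cy])-s; f_=np.array([np.cos(th),np.sin(th)]);lf=np.array([-np.sin(th),np.cos(th)])
    print('size',round(w),round(h),'c',cx,cy,'relyaw',a-1.95,'fwd',q@f_,'lat',q@lf)
    R=np.array([[np.cos(yaw),-np.sin(yaw)],[np.sin(yaw),np.cos(yaw)]])
    for y in(140,-140): print('rear',y,(np.array([cx,cy])+R@[-50,y]).round(1),'front gap',-(np.array([cx,cy])+R@[50,np.sign(y)*150]-s)@f_)
E
python3 -c "
from h import *
block('b1')"
```

```text
size 280 101 c 569.6956787109375 37.29364776611328 relyaw -8.459765625 fwd -119.18791627315291 lat -18.061162413696554
rear 140 [535.9 182.1] front gap 47.664715684715304
rear -140 [504.1 -96.1] front gap 91.7991754045327
```

send_rows(series=[{"x":-25,"y":0,"z":0,"wx":0,"wy":0,"wz":0,"gripper":0},{"x":-35,"y":-10,"z":-5,"wx":0,"wy":0,"wz":0,"gripper":0},{"x":0,"y":-38,"z":-3,"wx":0,"wy":0,"wz":0,"gripper":0},{"x":0,"y":-38,"z":0,"wx":0,"wy":0,"wz":0,"gripper":0},{"x":0,"y":-38,"z":0,"wx":0,"wy":0,"wz":0,"gripper":0},{"x":0,"y":-38,"z":0,"wx":0,"wy":0,"wz":0,"gripper":0},{"x":0,"y":-38,"z":0,"wx":0,"wy":0,"wz":0,"gripper":0},{"x":0,"y":-38,"z":0,"wx":0,"wy":0,"wz":0,"gripper":0},{"x":0,"y":-38,"z":0,"wx":0,"wy":0,"wz":0,"gripper":0},{"x":0,"y":0,"z":0,"wx":0,"wy":0,"wz":0,"gripper":0}])

```text
t: 6.65
tcp_pos: [0.4744, -0.0941, 0.0482]
orientation: [0.002, -0.013, 1.0, -0.002]
ft_force: [-0.1, 0.1, -0.4]
gripper_width: 0.0
```

```bash
python3 -c "
from h import *
s=manip.read_state();print(s['tcp_pos'],s['ft_force'])
block('b2')"
```

```text
[ 0.47438211 -0.09410414  0.04817519] [-0.14172781  0.12262079 -0.36909244]
size 299 101 c 571.4033813476562 47.239410400390625 relyaw -8.525393676757812 fwd -117.14277461239367 lat -8.17926794652729
rear 140 [537.8 192. ] front gap 45.45810203245004
rear -140 [505.7 -86.1] front gap 89.93242153092203
```

send_rows(series=[{"x":5,"y":8,"z":-3,"wx":0,"wy":0,"wz":0,"gripper":0},{"x":4,"y":0,"z":0,"wx":0,"wy":0,"wz":0,"gripper":0},{"x":3,"y":0,"z":0,"wx":0,"wy":0,"wz":0,"gripper":0},{"x":3,"y":0,"z":0,"wx":0,"wy":0,"wz":0,"gripper":0},{"x":2,"y":0,"z":0,"wx":0,"wy":0,"wz":0,"gripper":0},{"x":1,"y":0,"z":0.5,"wx":0,"wy":0,"wz":0,"gripper":0},{"x":1,"y":0,"z":0.6,"wx":0,"wy":0,"wz":0,"gripper":0},{"x":1,"y":0,"z":0.7,"wx":0,"wy":0,"wz":0,"gripper":0}])

```text
t: 7.37
tcp_pos: [0.493, -0.08, 0.0458]
orientation: [-0.0, -0.016, 1.0, 0.0]
ft_force: [0.2, 0.7, -0.2]
gripper_width: -0.0001
```

send_rows(series=[{"x":0,"y":-6,"z":0,"wx":0,"wy":0,"wz":0,"gripper":0},{"x":1,"y":0,"z":0.5,"wx":0,"wy":0,"wz":0,"gripper":0},{"x":1,"y":0,"z":0.7,"wx":0,"wy":0,"wz":0,"gripper":0},{"x":1,"y":0,"z":0.8,"wx":0,"wy":0,"wz":0,"gripper":0},{"x":1,"y":0,"z":0.8,"wx":0,"wy":0,"wz":0,"gripper":0}])

```text
t: 7.78
tcp_pos: [0.4943, -0.0857, 0.0471]
orientation: [-0.003, -0.016, 1.0, 0.001]
ft_force: [-8.3, -2.1, -2.7]
gripper_width: -0.0002
```

send_rows(series=[{"x":1,"y":0,"z":0.7,"wx":0,"wy":0,"wz":0,"gripper":0},{"x":1,"y":0,"z":0.6,"wx":0,"wy":0,"wz":0,"gripper":0},{"x":1.2,"y":0,"z":0.2,"wx":0,"wy":0,"wz":0,"gripper":0},{"x":1.4,"y":0,"z":0.1,"wx":0,"wy":0,"wz":0,"gripper":0},{"x":1.6,"y":0,"z":0.1,"wx":0,"wy":0,"wz":0,"gripper":0},{"x":1.6,"y":0,"z":0.1,"wx":0,"wy":0,"wz":0,"gripper":0}])

```text
t: 8.28
tcp_pos: [0.499, -0.0857, 0.0474]
orientation: [-0.007, -0.016, 1.0, 0.001]
ft_force: [-16.2, -6.8, 0.4]
gripper_width: 0.0001
```

send_rows(series=[{"x":1.2,"y":0,"z":0.5,"wx":0,"wy":0,"wz":0,"gripper":0},{"x":1.4,"y":0,"z":0.4,"wx":0,"wy":0,"wz":0,"gripper":0},{"x":1.6,"y":0,"z":0.3,"wx":0,"wy":0,"wz":0,"gripper":0},{"x":1.6,"y":0,"z":0.1,"wx":0,"wy":0,"wz":0,"gripper":0},{"x":1.6,"y":0,"z":0.1,"wx":0,"wy":0,"wz":0,"gripper":0},{"x":1.6,"y":0,"z":0.1,"wx":0,"wy":0,"wz":0,"gripper":0}])

```text
t: 8.78
tcp_pos: [0.508, -0.0853, 0.0485]
orientation: [-0.007, -0.016, 1.0, 0.001]
ft_force: [-14.8, -4.4, -2.1]
gripper_width: -0.0004
```

send_rows(series=[{"x":1.8,"y":0,"z":0.1,"wx":0,"wy":0,"wz":0,"gripper":0},{"x":1.8,"y":0,"z":0.1,"wx":0,"wy":0,"wz":0,"gripper":0},{"x":1.8,"y":0,"z":0.1,"wx":0,"wy":0,"wz":0,"gripper":0},{"x":1.8,"y":0,"z":0.1,"wx":0,"wy":0,"wz":0,"gripper":0},{"x":1.8,"y":0,"z":0.1,"wx":0,"wy":0,"wz":0,"gripper":0},{"x":1.8,"y":0,"z":0.1,"wx":0,"wy":0,"wz":0,"gripper":0},{"x":1.8,"y":0,"z":0.1,"wx":0,"wy":0,"wz":0,"gripper":0},{"x":1.8,"y":0,"z":0.1,"wx":0,"wy":0,"wz":0,"gripper":0},{"x":1.8,"y":0,"z":0.1,"wx":0,"wy":0,"wz":0,"gripper":0},{"x":1.8,"y":0,"z":0.1,"wx":0,"wy":0,"wz":0,"gripper":0}])

```text
t: 9.62
tcp_pos: [0.5261, -0.0857, 0.0495]
orientation: [-0.007, -0.016, 1.0, 0.001]
ft_force: [-14.0, -4.5, -2.8]
gripper_width: -0.0002
```

send_rows(series=[{"x":1.8,"y":0,"z":0.05,"wx":0,"wy":0,"wz":0,"gripper":0},{"x":1.8,"y":0,"z":0.05,"wx":0,"wy":0,"wz":0,"gripper":0},{"x":1.8,"y":0,"z":0.05,"wx":0,"wy":0,"wz":0,"gripper":0},{"x":1.8,"y":0,"z":0.1,"wx":0,"wy":0,"wz":0,"gripper":0},{"x":1.8,"y":0,"z":0.1,"wx":0,"wy":0,"wz":0,"gripper":0},{"x":1.8,"y":0,"z":0.05,"wx":0,"wy":0,"wz":0,"gripper":0},{"x":1.8,"y":0,"z":0.05,"wx":0,"wy":0,"wz":0,"gripper":0},{"x":1.8,"y":0,"z":0.1,"wx":0,"wy":0,"wz":0,"gripper":0}])

```text
t: 10.28
tcp_pos: [0.5404, -0.0859, 0.0498]
orientation: [-0.007, -0.016, 1.0, 0.001]
ft_force: [-12.6, -6.5, -4.6]
gripper_width: 0.0003
```

send_rows(series=[{"x":1.8,"y":0,"z":0.05,"wx":0,"wy":0,"wz":0,"gripper":0},{"x":1.8,"y":0,"z":0.05,"wx":0,"wy":0,"wz":0,"gripper":0},{"x":1.8,"y":0,"z":0.05,"wx":0,"wy":0,"wz":0,"gripper":0},{"x":1.8,"y":0,"z":0.05,"wx":0,"wy":0,"wz":0,"gripper":0},{"x":1.8,"y":0,"z":0.05,"wx":0,"wy":0,"wz":0,"gripper":0},{"x":1.8,"y":0,"z":0.05,"wx":0,"wy":0,"wz":0,"gripper":0},{"x":1.8,"y":0,"z":0.05,"wx":0,"wy":0,"wz":0,"gripper":0},{"x":1.8,"y":0,"z":0.05,"wx":0,"wy":0,"wz":0,"gripper":0},{"x":1.8,"y":0,"z":0.05,"wx":0,"wy":0,"wz":0,"gripper":0},{"x":1.8,"y":0,"z":0.05,"wx":0,"wy":0,"wz":0,"gripper":0}])

```text
t: 11.12
tcp_pos: [0.5585, -0.0859, 0.0501]
orientation: [-0.007, -0.016, 1.0, 0.001]
ft_force: [-12.4, -5.5, -5.5]
gripper_width: -0.0002
```

send_rows(series=[{"x":1.5,"y":0,"z":0.05,"wx":0,"wy":0,"wz":0,"gripper":0},{"x":1.5,"y":0,"z":0.05,"wx":0,"wy":0,"wz":0,"gripper":0},{"x":-20,"y":0,"z":0,"wx":0,"wy":0,"wz":0,"gripper":0},{"x":-25,"y":10,"z":-3,"wx":0,"wy":0,"wz":0,"gripper":0},{"x":-25,"y":30,"z":-3,"wx":0,"wy":0,"wz":0,"gripper":0},{"x":-20,"y":36,"z":0,"wx":0,"wy":0,"wz":0,"gripper":0},{"x":0,"y":39,"z":0,"wx":0,"wy":0,"wz":0,"gripper":0},{"x":0,"y":39,"z":0,"wx":0,"wy":0,"wz":0,"gripper":0},{"x":0,"y":39,"z":0,"wx":0,"wy":0,"wz":0,"gripper":0},{"x":0,"y":39,"z":0,"wx":0,"wy":0,"wz":0,"gripper":0}])

```text
t: 11.95
tcp_pos: [0.4773, 0.1477, 0.0485]
orientation: [0.001, -0.015, 1.0, 0.0]
ft_force: [1.5, 0.1, -0.4]
gripper_width: -0.0001
```

```bash
python3 -c "
from h import *
s=manip.read_state();print(s['tcp_pos'],s['ft_force'])
block('b3')"
```

```text
[0.47732005 0.14772321 0.04854163] [ 1.53900705  0.12078296 -0.35975882]
size 101 299 c 599.4593505859375 53.967559814453125 relyaw 7.948942947387695 fwd -88.8741114305545 lat -2.409685089070099
rear 140 [526.1 183.3] front gap 60.09811736080087
rear -140 [574.3 -92.5] front gap 18.610936040232414
```

send_rows(series=[{"x":8,"y":26,"z":-3,"wx":0,"wy":0,"wz":0,"gripper":0},{"x":8,"y":0,"z":0,"wx":0,"wy":0,"wz":0,"gripper":0},{"x":8,"y":0,"z":0,"wx":0,"wy":0,"wz":0,"gripper":0},{"x":4,"y":0,"z":0,"wx":0,"wy":0,"wz":0,"gripper":0},{"x":2,"y":0,"z":0,"wx":0,"wy":0,"wz":0,"gripper":0}])

```text
t: 12.42
tcp_pos: [0.5083, 0.1709, 0.0453]
orientation: [0.0, -0.015, 1.0, 0.0]
ft_force: [0.6, -0.7, -0.8]
gripper_width: -0.0002
```

send_rows(series=[{"x":2,"y":12,"z":0,"wx":0,"wy":0,"wz":0,"gripper":0},{"x":2,"y":0,"z":0,"wx":0,"wy":0,"wz":0,"gripper":0},{"x":1,"y":0,"z":0.5,"wx":0,"wy":0,"wz":0,"gripper":0},{"x":1,"y":0,"z":0.7,"wx":0,"wy":0,"wz":0,"gripper":0},{"x":1,"y":0,"z":0.8,"wx":0,"wy":0,"wz":0,"gripper":0},{"x":1,"y":0,"z":0.8,"wx":0,"wy":0,"wz":0,"gripper":0},{"x":1,"y":0,"z":0.8,"wx":0,"wy":0,"wz":0,"gripper":0}])

```text
t: 13.0
tcp_pos: [0.5144, 0.1835, 0.0477]
orientation: [-0.002, -0.016, 1.0, -0.0]
ft_force: [-5.5, -0.8, -3.1]
gripper_width: 0.0003
```

send_rows(series=[{"x":1,"y":0,"z":0.6,"wx":0,"wy":0,"wz":0,"gripper":0},{"x":1,"y":0.1,"z":0.6,"wx":0,"wy":0,"wz":0,"gripper":0},{"x":1,"y":0.1,"z":0.6,"wx":0,"wy":0,"wz":0,"gripper":0},{"x":1.2,"y":0.1,"z":0.5,"wx":0,"wy":0,"wz":0,"gripper":0},{"x":1.6,"y":0.2,"z":0.3,"wx":0,"wy":0,"wz":0,"gripper":0},{"x":1.6,"y":0.2,"z":0.2,"wx":0,"wy":0,"wz":0,"gripper":0},{"x":1.8,"y":0.2,"z":0.1,"wx":0,"wy":0,"wz":0,"gripper":0},{"x":1.8,"y":0.2,"z":0.1,"wx":0,"wy":0,"wz":0,"gripper":0}])

```text
t: 13.67
tcp_pos: [0.5205, 0.1852, 0.0478]
orientation: [-0.008, -0.016, 1.0, -0.0]
ft_force: [-13.2, 4.0, -4.4]
gripper_width: 0.0001
```

send_rows(series=[{"x":1.8,"y":0.2,"z":0.1,"wx":0,"wy":0,"wz":0,"gripper":0},{"x":1.8,"y":0.2,"z":0.1,"wx":0,"wy":0,"wz":0,"gripper":0},{"x":1.8,"y":0.2,"z":0.1,"wx":0,"wy":0,"wz":0,"gripper":0},{"x":1.8,"y":0.2,"z":0.1,"wx":0,"wy":0,"wz":0,"gripper":0},{"x":1.8,"y":0.2,"z":0.1,"wx":0,"wy":0,"wz":0,"gripper":0},{"x":1.8,"y":0.2,"z":0.1,"wx":0,"wy":0,"wz":0,"gripper":0},{"x":1.8,"y":0.2,"z":0.1,"wx":0,"wy":0,"wz":0,"gripper":0},{"x":1.8,"y":0.2,"z":0.1,"wx":0,"wy":0,"wz":0,"gripper":0}])

```text
t: 14.33
tcp_pos: [0.535, 0.1871, 0.0486]
orientation: [-0.008, -0.016, 1.0, 0.0]
ft_force: [-12.5, 4.1, -3.1]
gripper_width: 0.0001
```

send_rows(series=[{"x":1.8,"y":0.1,"z":0.1,"wx":0,"wy":0,"wz":0,"gripper":0},{"x":1.8,"y":0.1,"z":0.1,"wx":0,"wy":0,"wz":0,"gripper":0},{"x":1.8,"y":0.1,"z":0.1,"wx":0,"wy":0,"wz":0,"gripper":0},{"x":1.8,"y":0,"z":0.1,"wx":0,"wy":0,"wz":0,"gripper":0},{"x":1.8,"y":0,"z":0.1,"wx":0,"wy":0,"wz":0,"gripper":0},{"x":1.8,"y":0,"z":0.1,"wx":0,"wy":0,"wz":0,"gripper":0},{"x":1.8,"y":0,"z":0.1,"wx":0,"wy":0,"wz":0,"gripper":0},{"x":1.8,"y":0,"z":0.1,"wx":0,"wy":0,"wz":0,"gripper":0},{"x":1.8,"y":0,"z":0.1,"wx":0,"wy":0,"wz":0,"gripper":0}])

```text
t: 15.08
tcp_pos: [0.5511, 0.1878, 0.0494]
orientation: [-0.008, -0.016, 1.0, 0.0]
ft_force: [-14.0, 6.1, -3.2]
gripper_width: -0.0
```

send_rows(series=[{"x":1.6,"y":0,"z":0.05,"wx":0,"wy":0,"wz":0,"gripper":0},{"x":1.6,"y":0,"z":0.05,"wx":0,"wy":0,"wz":0,"gripper":0},{"x":1.6,"y":0,"z":0.05,"wx":0,"wy":0,"wz":0,"gripper":0},{"x":1.6,"y":0,"z":0.05,"wx":0,"wy":0,"wz":0,"gripper":0},{"x":1.6,"y":0,"z":0.05,"wx":0,"wy":0,"wz":0,"gripper":0},{"x":1.6,"y":0,"z":0.05,"wx":0,"wy":0,"wz":0,"gripper":0}])

```text
t: 15.58
tcp_pos: [0.5606, 0.188, 0.0496]
orientation: [-0.008, -0.016, 1.0, 0.001]
ft_force: [-13.8, 5.5, -4.2]
gripper_width: -0.0001
```

send_rows(series=[{"x":1.2,"y":0,"z":0.05,"wx":0,"wy":0,"wz":0,"gripper":0},{"x":1.2,"y":0,"z":0.05,"wx":0,"wy":0,"wz":0,"gripper":0},{"x":1.2,"y":0,"z":0.05,"wx":0,"wy":0,"wz":0,"gripper":0},{"x":1.2,"y":0,"z":0.05,"wx":0,"wy":0,"wz":0,"gripper":0}])

```text
t: 15.92
tcp_pos: [0.5655, 0.188, 0.0497]
orientation: [-0.008, -0.016, 1.0, 0.001]
ft_force: [-12.6, 6.0, -4.5]
gripper_width: -0.0002
```

send_rows(series=[{"x":-20,"y":0,"z":0,"wx":0,"wy":0,"wz":0,"gripper":0},{"x":-20,"y":-10,"z":-3,"wx":0,"wy":0,"wz":0,"gripper":0},{"x":-10,"y":-34,"z":-3,"wx":0,"wy":0,"wz":0,"gripper":0},{"x":-5,"y":-38,"z":0,"wx":0,"wy":0,"wz":0,"gripper":0},{"x":0,"y":-39,"z":0,"wx":0,"wy":0,"wz":0,"gripper":0},{"x":0,"y":-39,"z":0,"wx":0,"wy":0,"wz":0,"gripper":0},{"x":0,"y":-39,"z":0,"wx":0,"wy":0,"wz":0,"gripper":0},{"x":0,"y":-39,"z":0,"wx":0,"wy":0,"wz":0,"gripper":0},{"x":0,"y":-30,"z":0,"wx":0,"wy":0,"wz":0,"gripper":0},{"x":0,"y":0,"z":0,"wx":0,"wy":0,"wz":0,"gripper":0}])

```text
t: 16.75
tcp_pos: [0.5186, -0.0865, 0.0491]
orientation: [0.002, -0.013, 1.0, -0.001]
ft_force: [0.9, -0.6, -0.0]
gripper_width: -0.0001
```

```bash
python3 -c "
from h import *
block('b4')
s=manip.read_state();print(s['tcp_pos'],s['ft_force'])
p=cv2.imread('pics/b4.png');cv2.imwrite('pics/c2.png',cv2.resize(p[130:290,120:380],None,fx=3,fy=3,interpolation=cv2.INTER_CUBIC))"
```

```text
size 300 101 c 620.1107177734375 50.664306640625 relyaw -4.593966674804688 fwd -68.3471043613792 lat -6.413736665334412
rear 140 [576.6 192.8] front gap 6.4936442094527465
rear -140 [563.7 -86.9] front gap 30.52183271449891
[ 0.51818535 -0.08416807  0.04869469] [ 1.05146381  0.95580671 -0.3419393 ]
```

View pics/c2.png

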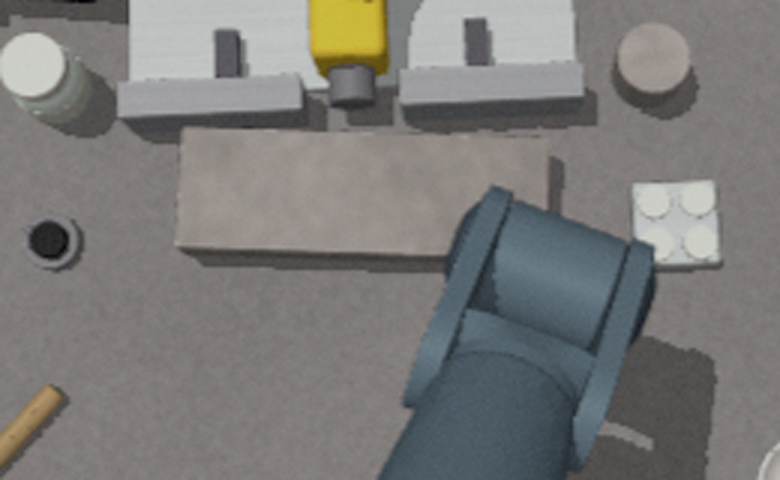

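send_rows(series=[{"x":10,"y":0,"z":-4,"wx":0,"wy":0,"wz":0,"gripper":0},{"x":8,"y":0,"z":0,"wx":0,"wy":0,"wz":0,"gripper":0},{"x":7,"y":0,"z":0,"wx":0,"wy":0,"wz":0,"gripper":0},{"x":3,"y":0,"z":0,"wx":0,"wy":0,"wz":0,"gripper":0},{"x":1,"y":0,"z":0,"wx":0,"wy":0,"wz":0,"gripper":0}])

```text
t: 17.22
tcp_pos: [0.5471, -0.0806, 0.0441]
orientation: [0.0, -0.016, 1.0, -0.0]
ft_force: [0.5, 0.0, 0.7]
gripper_width: -0.0001
```

send_rows(series=[{"x":2,"y":-6,"z":0,"wx":0,"wy":0,"wz":0,"gripper":0},{"x":2,"y":0,"z":0,"wx":0,"wy":0,"wz":0,"gripper":0},{"x":1,"y":0,"z":0.6,"wx":0,"wy":0,"wz":0,"gripper":0},{"x":1,"y":0,"z":0.8,"wx":0,"wy":0,"wz":0,"gripper":0},{"x":1,"y":0,"z":0.8,"wx":0,"wy":0,"wz":0,"gripper":0},{"x":1,"y":0.2,"z":0.8,"wx":0,"wy":0,"wz":0,"gripper":0},{"x":1,"y":0.2,"z":0.8,"wx":0,"wy":0,"wz":0,"gripper":0}])

```text
t: 17.8
tcp_pos: [0.5529, -0.0865, 0.0464]
orientation: [-0.003, -0.016, 1.0, 0.0]
ft_force: [-6.7, -2.4, -2.0]
gripper_width: -0.0
```

send_rows(series=[{"x":1,"y":0.2,"z":0.7,"wx":0,"wy":0,"wz":0,"gripper":0},{"x":1,"y":0.2,"z":0.7,"wx":0,"wy":0,"wz":0,"gripper":0},{"x":1,"y":0.2,"z":0.7,"wx":0,"wy":0,"wz":0,"gripper":0},{"x":1.2,"y":0.1,"z":0.5,"wx":0,"wy":0,"wz":0,"gripper":0},{"x":1.5,"y":0.1,"z":0.3,"wx":0,"wy":0,"wz":0,"gripper":0},{"x":1.5,"y":0.1,"z":0.2,"wx":0,"wy":0,"wz":0,"gripper":0},{"x":1.5,"y":0.1,"z":0.1,"wx":0,"wy":0,"wz":0,"gripper":0}])

```text
t: 18.38
tcp_pos: [0.5581, -0.0853, 0.0474]
orientation: [-0.007, -0.016, 1.0, 0.001]
ft_force: [-14.6, -5.6, -2.4]
gripper_width: 0.0
```

send_rows(series=[{"x":1.5,"y":0.1,"z":0.1,"wx":0,"wy":0,"wz":0,"gripper":0},{"x":1.5,"y":0.1,"z":0.1,"wx":0,"wy":0,"wz":0,"gripper":0},{"x":1.5,"y":0.1,"z":0.1,"wx":0,"wy":0,"wz":0,"gripper":0},{"x":1.5,"y":0.1,"z":0.1,"wx":0,"wy":0,"wz":0,"gripper":0},{"x":1.5,"y":0.1,"z":0.1,"wx":0,"wy":0,"wz":0,"gripper":0},{"x":1.5,"y":0.1,"z":0.1,"wx":0,"wy":0,"wz":0,"gripper":0},{"x":1.5,"y":0.1,"z":0.1,"wx":0,"wy":0,"wz":0,"gripper":0},{"x":1.5,"y":0.1,"z":0.1,"wx":0,"wy":0,"wz":0,"gripper":0}])

```text
t: 19.05
tcp_pos: [0.5701, -0.0849, 0.0481]
orientation: [-0.007, -0.016, 1.0, 0.001]
ft_force: [-13.6, -5.9, -3.2]
gripper_width: -0.0001
```

send_rows(series=[{"x":1.2,"y":0.1,"z":0.1,"wx":0,"wy":0,"wz":0,"gripper":0},{"x":1.2,"y":0.1,"z":0.1,"wx":0,"wy":0,"wz":0,"gripper":0},{"x":1.2,"y":0.1,"z":0.1,"wx":0,"wy":0,"wz":0,"gripper":0},{"x":1.2,"y":0.1,"z":0.1,"wx":0,"wy":0,"wz":0,"gripper":0},{"x":1.2,"y":0.1,"z":0.1,"wx":0,"wy":0,"wz":0,"gripper":0},{"x":1.2,"y":0.1,"z":0.1,"wx":0,"wy":0,"wz":0,"gripper":0}])

```text
t: 19.55
tcp_pos: [0.5772, -0.0843, 0.0486]
orientation: [-0.007, -0.016, 1.0, 0.001]
ft_force: [-14.1, -6.4, -4.2]
gripper_width: -0.0
```

send_rows(series=[{"x":-20,"y":0,"z":0,"wx":0,"wy":0,"wz":0,"gripper":0},{"x":-15,"y":12,"z":-3,"wx":0,"wy":0,"wz":0,"gripper":0},{"x":-10,"y":36,"z":-3,"wx":0,"wy":0,"wz":0,"gripper":0},{"x":0,"y":39,"z":0,"wx":0,"wy":0,"wz":0,"gripper":0},{"x":0,"y":39,"z":0,"wx":0,"wy":0,"wz":0,"gripper":0},{"x":0,"y":39,"z":0,"wx":0,"wy":0,"wz":0,"gripper":0},{"x":0,"y":39,"z":0,"wx":0,"wy":0,"wz":0,"gripper":0},{"x":0,"y":39,"z":0,"wx":0,"wy":0,"wz":0,"gripper":0},{"x":0,"y":30,"z":0,"wx":0,"wy":0,"wz":0,"gripper":0},{"x":0,"y":0,"z":0,"wx":0,"wy":0,"wz":0,"gripper":0}])

```text
t: 20.38
tcp_pos: [0.538, 0.1934, 0.0468]
orientation: [0.001, -0.018, 1.0, 0.001]
ft_force: [0.9, -0.1, -1.3]
gripper_width: -0.0004
```

```bash
python3 -c "
from h import *
block('b5')
s=manip.read_state();print(s['tcp_pos'],s['ft_force'])"
```

```text
size 101 300 c 629.9986572265625 53.61500549316406 relyaw 1.4661853790283204 fwd -58.36448652982076 lat -3.801206938021694
rear 140 [571.7 190.4] front gap 12.218901967475997
rear -140 [588.4 -89.1] front gap 4.542811102246371
[0.53811046 0.19130235 0.04659383] [-0.50528591 -0.92722514  0.01320319]
```

send_rows(series=[{"x":8,"y":0,"z":-3,"wx":0,"wy":0,"wz":0,"gripper":0},{"x":7,"y":0,"z":0,"wx":0,"wy":0,"wz":0,"gripper":0},{"x":3,"y":0,"z":0,"wx":0,"wy":0,"wz":0,"gripper":0},{"x":2,"y":0,"z":0.6,"wx":0,"wy":0,"wz":0,"gripper":0},{"x":1,"y":0,"z":0.8,"wx":0,"wy":0,"wz":0,"gripper":0},{"x":1,"y":0,"z":0.8,"wx":0,"wy":0,"wz":0,"gripper":0},{"x":1,"y":0.2,"z":0.8,"wx":0,"wy":0,"wz":0,"gripper":0}])

```text
t: 21.02
tcp_pos: [0.5611, 0.1884, 0.0463]
orientation: [-0.0, -0.015, 1.0, -0.0]
ft_force: [0.5, 1.2, -0.1]
gripper_width: 0.0003
```

send_rows(series=[{"x":1,"y":0,"z":0.6,"wx":0,"wy":0,"wz":0,"gripper":0},{"x":1,"y":0,"z":0.7,"wx":0,"wy":0,"wz":0,"gripper":0},{"x":1,"y":0,"z":0.7,"wx":0,"wy":0,"wz":0,"gripper":0},{"x":1,"y":0,"z":0.7,"wx":0,"wy":0,"wz":0,"gripper":0},{"x":1,"y":0,"z":0.7,"wx":0,"wy":0,"wz":0,"gripper":0}])

```text
t: 21.43
tcp_pos: [0.5614, 0.1885, 0.0466]
orientation: [-0.006, -0.016, 1.0, -0.001]
ft_force: [-10.5, -1.5, -5.4]
gripper_width: -0.0
```

send_rows(series=[{"x":1,"y":0,"z":0.2,"wx":0,"wy":0,"wz":0,"gripper":0},{"x":1,"y":0,"z":0.2,"wx":0,"wy":0,"wz":0,"gripper":0},{"x":1,"y":0,"z":0.1,"wx":0,"wy":0,"wz":0,"gripper":0},{"x":1,"y":0,"z":0.1,"wx":0,"wy":0,"wz":0,"gripper":0}])

```text
t: 21.77
tcp_pos: [0.5638, 0.1891, 0.0466]
orientation: [-0.008, -0.016, 1.0, -0.0]
ft_force: [-13.5, 2.3, -2.8]
gripper_width: -0.0001
```

send_rows(series=[{"x":1,"y":0,"z":0.1,"wx":0,"wy":0,"wz":0,"gripper":0},{"x":1,"y":0,"z":0.1,"wx":0,"wy":0,"wz":0,"gripper":0},{"x":1,"y":0,"z":0.1,"wx":0,"wy":0,"wz":0,"gripper":0},{"x":1,"y":0,"z":0.1,"wx":0,"wy":0,"wz":0,"gripper":0}])

```text
t: 22.1
tcp_pos: [0.5675, 0.1897, 0.0467]
orientation: [-0.008, -0.016, 1.0, 0.0]
ft_force: [-12.9, 5.0, -3.8]
gripper_width: 0.0
```

send_rows(series=[{"x":1,"y":0,"z":0.1,"wx":0,"wy":0,"wz":0,"gripper":0},{"x":1,"y":0,"z":0.1,"wx":0,"wy":0,"wz":0,"gripper":0}])

```text
t: 22.27
tcp_pos: [0.5694, 0.1898, 0.0468]
orientation: [-0.008, -0.016, 1.0, 0.0]
ft_force: [-13.5, 3.4, -3.9]
gripper_width: -0.0002
```

send_rows(series=[{"x":1,"y":0,"z":0.1,"wx":0,"wy":0,"wz":0,"gripper":0},{"x":1,"y":0,"z":0.1,"wx":0,"wy":0,"wz":0,"gripper":0}])

```text
t: 22.43
tcp_pos: [0.5714, 0.1898, 0.047]
orientation: [-0.008, -0.016, 1.0, 0.0]
ft_force: [-13.6, 3.8, -4.7]
gripper_width: 0.0004
```

send_rows(series=[{"x":0.8,"y":0,"z":0.1,"wx":0,"wy":0,"wz":0,"gripper":0},{"x":0.7,"y":0,"z":0.1,"wx":0,"wy":0,"wz":0,"gripper":0}])

```text
t: 22.6
tcp_pos: [0.5729, 0.1898, 0.0471]
orientation: [-0.008, -0.016, 1.0, 0.0]
ft_force: [-14.1, 4.7, -5.7]
gripper_width: 0.0001
```

send_rows(series=[{"x":0.8,"y":0,"z":0,"wx":0,"wy":0,"wz":0,"gripper":0},{"x":0.7,"y":0,"z":0,"wx":0,"wy":0,"wz":0,"gripper":0}])

```text
t: 22.77
tcp_pos: [0.5739, 0.1899, 0.0471]
orientation: [-0.009, -0.016, 1.0, 0.0]
ft_force: [-17.7, 3.5, -1.1]
gripper_width: 0.0005
```

send_rows(series=[{"x":0.6,"y":0,"z":0,"wx":0,"wy":0,"wz":0,"gripper":0},{"x":0.5,"y":0,"z":0,"wx":0,"wy":0,"wz":0,"gripper":0}])

```text
t: 22.93
tcp_pos: [0.5739, 0.1899, 0.0471]
orientation: [-0.01, -0.016, 1.0, 0.0]
ft_force: [-20.6, 3.8, 3.5]
gripper_width: -0.0003
```

send_rows(series=[{"x":-18,"y":0,"z":0,"wx":0,"wy":0,"wz":0,"gripper":0},{"x":-12,"y":-10,"z":-3,"wx":0,"wy":0,"wz":0,"gripper":0},{"x":0,"y":-36,"z":-1,"wx":0,"wy":0,"wz":0,"gripper":0},{"x":0,"y":-39,"z":0,"wx":0,"wy":0,"wz":0,"gripper":0},{"x":0,"y":-39,"z":0,"wx":0,"wy":0,"wz":0,"gripper":0},{"x":0,"y":-39,"z":0,"wx":0,"wy":0,"wz":0,"gripper":0},{"x":0,"y":-39,"z":0,"wx":0,"wy":0,"wz":0,"gripper":0},{"x":0,"y":-39,"z":0,"wx":0,"wy":0,"wz":0,"gripper":0},{"x":0,"y":-38,"z":0,"wx":0,"wy":0,"wz":0,"gripper":0},{"x":0,"y":0,"z":0,"wx":0,"wy":0,"wz":0,"gripper":0}])

```text
t: 23.77
tcp_pos: [0.5537, -0.0963, 0.0486]
orientation: [0.002, -0.013, 1.0, -0.002]
ft_force: [0.9, 0.3, 1.1]
gripper_width: 0.0004
```

```bash
python3 -c "
from h import *
block('b6')
s=manip.read_state();print(s['tcp_pos'],s['ft_force'])"
```

```text
size 100 270 c 634.5597534179688 68.05404663085938 relyaw -1.3897301077842712 fwd -53.314709346244726 lat 10.474270561507106
rear 140 [583.2 207.6] front gap -0.3085314803429621
rear -140 [585.9 -72.4] front gap 6.967364869898558
[ 0.55320193 -0.0935634   0.04814639] [-0.03218814  0.44077888 -0.15359679]
```

send_rows(series=[{"x":7,"y":3,"z":-3,"wx":0,"wy":0,"wz":0,"gripper":0},{"x":6,"y":0,"z":0,"wx":0,"wy":0,"wz":0,"gripper":0},{"x":3,"y":0,"z":0.5,"wx":0,"wy":0,"wz":0,"gripper":0},{"x":2,"y":0,"z":0.8,"wx":0,"wy":0,"wz":0,"gripper":0},{"x":1,"y":0,"z":0.8,"wx":0,"wy":0,"wz":0,"gripper":0},{"x":1,"y":0,"z":0.8,"wx":0,"wy":0,"wz":0,"gripper":0}])

```text
t: 24.32
tcp_pos: [0.5724, -0.0864, 0.0471]
orientation: [-0.0, -0.016, 1.0, 0.0]
ft_force: [0.3, 0.2, 0.8]
gripper_width: 0.0001
```

send_rows(series=[{"x":1,"y":0,"z":0.6,"wx":0,"wy":0,"wz":0,"gripper":0},{"x":1,"y":0,"z":0.7,"wx":0,"wy":0,"wz":0,"gripper":0},{"x":1,"y":0,"z":0.7,"wx":0,"wy":0,"wz":0,"gripper":0}])

```text
t: 24.57
tcp_pos: [0.5748, -0.087, 0.049]
orientation: [-0.0, -0.016, 1.0, 0.0]
ft_force: [-2.0, -0.0, -0.4]
gripper_width: -0.0
```

send_rows(series=[{"x":1,"y":0,"z":0.6,"wx":0,"wy":0,"wz":0,"gripper":0},{"x":1,"y":0,"z":0.7,"wx":0,"wy":0,"wz":0,"gripper":0},{"x":1,"y":0,"z":0.7,"wx":0,"wy":0,"wz":0,"gripper":0},{"x":1,"y":0,"z":0.5,"wx":0,"wy":0,"wz":0,"gripper":0}])

```text
t: 24.9
tcp_pos: [0.5751, -0.0869, 0.0492]
orientation: [-0.005, -0.016, 1.0, 0.001]
ft_force: [-12.3, -3.7, -1.3]
gripper_width: -0.0002
```

send_rows(series=[{"x":1,"y":0,"z":0.3,"wx":0,"wy":0,"wz":0,"gripper":0},{"x":1,"y":0,"z":0.2,"wx":0,"wy":0,"wz":0,"gripper":0}])

```text
t: 25.07
tcp_pos: [0.5756, -0.087, 0.0492]
orientation: [-0.007, -0.016, 1.0, 0.001]
ft_force: [-15.6, -5.2, 0.6]
gripper_width: -0.0002
```

send_rows(series=[{"x":1,"y":0,"z":0.1,"wx":0,"wy":0,"wz":0,"gripper":0},{"x":1,"y":0,"z":0.1,"wx":0,"wy":0,"wz":0,"gripper":0}])

```text
t: 25.23
tcp_pos: [0.5775, -0.0872, 0.0492]
orientation: [-0.007, -0.016, 1.0, 0.001]
ft_force: [-14.8, -5.4, -0.2]
gripper_width: -0.0002
```

Sliding. Stepping toward contact, expected near 583.

send_rows(series=[{"x":1,"y":0,"z":0.2,"wx":0,"wy":0,"wz":0,"gripper":0},{"x":1,"y":0,"z":0.2,"wx":0,"wy":0,"wz":0,"gripper":0}])

```text
t: 25.4
tcp_pos: [0.5795, -0.0872, 0.0493]
orientation: [-0.007, -0.016, 1.0, 0.001]
ft_force: [-13.1, -5.8, -2.7]
gripper_width: -0.0002
```

send_rows(series=[{"x":0.8,"y":0,"z":0.2,"wx":0,"wy":0,"wz":0,"gripper":0},{"x":0.7,"y":0,"z":0.2,"wx":0,"wy":0,"wz":0,"gripper":0}])

```text
t: 25.57
tcp_pos: [0.581, -0.0871, 0.0495]
orientation: [-0.007, -0.016, 1.0, 0.001]
ft_force: [-12.8, -3.6, -4.0]
gripper_width: 0.0
```

send_rows(series=[{"x":0.7,"y":0,"z":0.2,"wx":0,"wy":0,"wz":0,"gripper":0},{"x":0.6,"y":0,"z":0.2,"wx":0,"wy":0,"wz":0,"gripper":0}])

```text
t: 25.73
tcp_pos: [0.5822, -0.087, 0.0497]
orientation: [-0.007, -0.016, 1.0, 0.001]
ft_force: [-12.3, -4.6, -4.0]
gripper_width: -0.0002
```

send_rows(series=[{"x":0.7,"y":0,"z":0.1,"wx":0,"wy":0,"wz":0,"gripper":0},{"x":0.6,"y":0,"z":0.1,"wx":0,"wy":0,"wz":0,"gripper":0}])

```text
t: 25.9
tcp_pos: [0.583, -0.0869, 0.0498]
orientation: [-0.008, -0.016, 1.0, 0.001]
ft_force: [-15.8, -4.6, -2.6]
gripper_width: 0.0
```

send_rows(series=[{"x":0.6,"y":0,"z":0.1,"wx":0,"wy":0,"wz":0,"gripper":0},{"x":0.6,"y":0,"z":0.1,"wx":0,"wy":0,"wz":0,"gripper":0}])

```text
t: 26.07
tcp_pos: [0.583, -0.0869, 0.0498]
orientation: [-0.01, -0.016, 1.0, 0.001]
ft_force: [-20.8, -6.5, 1.4]
gripper_width: 0.0001
```

send_rows(series=[{"x":-20,"y":0,"z":0,"wx":0,"wy":0,"wz":0,"gripper":0},{"x":-15,"y":10,"z":-3,"wx":0,"wy":0,"wz":0,"gripper":0},{"x":0,"y":36,"z":-2,"wx":0,"wy":0,"wz":0,"gripper":0},{"x":0,"y":39,"z":0,"wx":0,"wy":0,"wz":0,"gripper":0},{"x":0,"y":39,"z":0,"wx":0,"wy":0,"wz":0,"gripper":0},{"x":0,"y":39,"z":0,"wx":0,"wy":0,"wz":0,"gripper":0},{"x":0,"y":39,"z":0,"wx":0,"wy":0,"wz":0,"gripper":0},{"x":0,"y":39,"z":0,"wx":0,"wy":0,"wz":0,"gripper":0},{"x":0,"y":38,"z":0,"wx":0,"wy":0,"wz":0,"gripper":0},{"x":0,"y":0,"z":0,"wx":0,"wy":0,"wz":0,"gripper":0}])

```text
t: 26.9
tcp_pos: [0.5553, 0.1975, 0.0495]
orientation: [0.001, -0.018, 1.0, 0.001]
ft_force: [0.6, 0.6, 0.2]
gripper_width: -0.0002
```

```bash
python3 -c "
from h import *
block('b7')
s=manip.read_state();print(s['tcp_pos'],s['ft_force'])"
```

```text
size 99 298 c 634.514404296875 53.863609313964844 relyaw -1.9146656177937984 fwd -53.84289519011559 lat -3.7064059915291163
rear 140 [584.4 193.8] front gap -1.140839628335225
rear -140 [584.6 -86.2] front gap 8.882460339386189
[0.55543031 0.19499628 0.04924354] [ 0.35826812 -1.14648526  0.5293968 ]
```

send_rows(series=[{"x":6,"y":0,"z":-3,"wx":0,"wy":0,"wz":0,"gripper":0},{"x":5,"y":0,"z":0,"wx":0,"wy":0,"wz":0,"gripper":0},{"x":2,"y":0,"z":0.5,"wx":0,"wy":0,"wz":0,"gripper":0},{"x":1,"y":0,"z":0.7,"wx":0,"wy":0,"wz":0,"gripper":0},{"x":1,"y":0,"z":0.7,"wx":0,"wy":0,"wz":0,"gripper":0}])

```text
t: 27.37
tcp_pos: [0.571, 0.1908, 0.0479]
orientation: [0.0, -0.015, 1.0, 0.0]
ft_force: [-0.0, 0.6, -0.3]
gripper_width: 0.0001
```

send_rows(series=[{"x":1,"y":-2,"z":0.7,"wx":0,"wy":0,"wz":0,"gripper":0},{"x":1,"y":0,"z":0.7,"wx":0,"wy":0,"wz":0,"gripper":0},{"x":1,"y":0,"z":0.7,"wx":0,"wy":0,"wz":0,"gripper":0}])

```text
t: 27.62
tcp_pos: [0.5722, 0.1892, 0.0492]
orientation: [-0.002, -0.015, 1.0, -0.0]
ft_force: [-3.7, -0.7, -1.9]
gripper_width: 0.0001
```

send_rows(series=[{"x":1,"y":0,"z":0.6,"wx":0,"wy":0,"wz":0,"gripper":0},{"x":1,"y":0,"z":0.6,"wx":0,"wy":0,"wz":0,"gripper":0},{"x":0.8,"y":0,"z":0.4,"wx":0,"wy":0,"wz":0,"gripper":0}])

```text
t: 27.87
tcp_pos: [0.5723, 0.1892, 0.0493]
orientation: [-0.005, -0.016, 1.0, -0.001]
ft_force: [-11.0, -2.8, -0.2]
gripper_width: 0.0001
```

send_rows(series=[{"x":0.7,"y":0,"z":0.3,"wx":0,"wy":0,"wz":0,"gripper":0},{"x":0.7,"y":0,"z":0.2,"wx":0,"wy":0,"wz":0,"gripper":0}])

```text
t: 28.03
tcp_pos: [0.5723, 0.1893, 0.0493]
orientation: [-0.007, -0.016, 1.0, -0.001]
ft_force: [-15.3, -3.2, 3.4]
gripper_width: -0.0
```

send_rows(series=[{"x":0.5,"y":0,"z":0.1,"wx":0,"wy":0,"wz":0,"gripper":0},{"x":0.5,"y":0,"z":0.1,"wx":0,"wy":0,"wz":0,"gripper":0}])

```text
t: 28.2
tcp_pos: [0.5727, 0.1893, 0.0493]
orientation: [-0.008, -0.016, 1.0, -0.001]
ft_force: [-14.8, -2.9, 2.5]
gripper_width: -0.0001
```

send_rows(series=[{"x":0.5,"y":0,"z":0.4,"wx":0,"wy":0,"wz":0,"gripper":0},{"x":0.5,"y":0,"z":0.4,"wx":0,"wy":0,"wz":0,"gripper":0}])

```text
t: 28.37
tcp_pos: [0.5736, 0.1896, 0.0494]
orientation: [-0.007, -0.016, 1.0, -0.001]
ft_force: [-11.5, -0.5, -4.9]
gripper_width: 0.0
```

send_rows(series=[{"x":0.6,"y":0,"z":0.3,"wx":0,"wy":0,"wz":0,"gripper":0},{"x":0.5,"y":0,"z":0.2,"wx":0,"wy":0,"wz":0,"gripper":0}])

```text
t: 28.53
tcp_pos: [0.5741, 0.1897, 0.0494]
orientation: [-0.008, -0.016, 1.0, -0.001]
ft_force: [-14.1, -0.1, -2.5]
gripper_width: -0.0002
```

send_rows(series=[{"x":0.6,"y":0,"z":0.2,"wx":0,"wy":0,"wz":0,"gripper":0},{"x":0.6,"y":0,"z":0.2,"wx":0,"wy":0,"wz":0,"gripper":0}])

```text
t: 28.7
tcp_pos: [0.5742, 0.1897, 0.0494]
orientation: [-0.01, -0.016, 1.0, -0.001]
ft_force: [-19.0, -0.7, -1.8]
gripper_width: -0.0001
```

send_rows(series=[{"x":0.3,"y":0,"z":0.1,"wx":0,"wy":0,"wz":0,"gripper":0},{"x":0.1,"y":0,"z":0.1,"wx":0,"wy":0,"wz":0,"gripper":0}])

```text
t: 28.87
tcp_pos: [0.5742, 0.1897, 0.0494]
orientation: [-0.01, -0.016, 1.0, -0.001]
ft_force: [-18.1, -0.5, -1.9]
gripper_width: 0.0003
```

send_rows(series=[{"x":-18,"y":0,"z":0,"wx":0,"wy":0,"wz":0,"gripper":0},{"x":-5,"y":-15,"z":-3,"wx":0,"wy":0,"wz":0,"gripper":0},{"x":0,"y":-36,"z":-2,"wx":0,"wy":0,"wz":0,"gripper":0},{"x":0,"y":-39,"z":0,"wx":0,"wy":0,"wz":0,"gripper":0},{"x":0,"y":-39,"z":0,"wx":0,"wy":0,"wz":0,"gripper":0},{"x":0,"y":-39,"z":0,"wx":0,"wy":0,"wz":0,"gripper":0},{"x":0,"y":-39,"z":0,"wx":0,"wy":0,"wz":0,"gripper":0},{"x":0,"y":-39,"z":0,"wx":0,"wy":0,"wz":0,"gripper":0},{"x":0,"y":-30,"z":0,"wx":0,"wy":0,"wz":0,"gripper":0},{"x":6,"y":0,"z":0,"wx":0,"wy":0,"wz":0,"gripper":0}])

```text
t: 29.7
tcp_pos: [0.5658, -0.0922, 0.05]
orientation: [0.001, -0.013, 1.0, -0.001]
ft_force: [-0.1, -0.6, 0.4]
gripper_width: 0.0
```

send_rows(series=[{"x":6,"y":0,"z":0,"wx":0,"wy":0,"wz":0,"gripper":0},{"x":3,"y":0,"z":0,"wx":0,"wy":0,"wz":0,"gripper":0},{"x":1,"y":0,"z":0,"wx":0,"wy":0,"wz":0,"gripper":0}])

```text
t: 29.95
tcp_pos: [0.5761, -0.0855, 0.0493]
orientation: [0.0, -0.016, 1.0, -0.0]
ft_force: [0.3, -0.1, 0.3]
gripper_width: 0.0002
```

send_rows(series=[{"x":3,"y":0,"z":-1,"wx":0,"wy":0,"wz":0,"gripper":0},{"x":2,"y":0,"z":0,"wx":0,"wy":0,"wz":0,"gripper":0},{"x":1,"y":0,"z":0.6,"wx":0,"wy":0,"wz":0,"gripper":0},{"x":1,"y":0,"z":0.7,"wx":0,"wy":0,"wz":0,"gripper":0}])

```text
t: 30.28
tcp_pos: [0.5823, -0.0855, 0.0492]
orientation: [-0.0, -0.016, 1.0, 0.0]
ft_force: [-3.9, 0.3, -2.1]
gripper_width: 0.0002
```

send_rows(series=[{"x":0.8,"y":0,"z":0.7,"wx":0,"wy":0,"wz":0,"gripper":0},{"x":0.8,"y":0,"z":0.7,"wx":0,"wy":0,"wz":0,"gripper":0},{"x":0.8,"y":0,"z":0.6,"wx":0,"wy":0,"wz":0,"gripper":0}])

```text
t: 30.53
tcp_pos: [0.5823, -0.0855, 0.0499]
orientation: [-0.003, -0.016, 1.0, 0.001]
ft_force: [-6.6, -1.2, -3.5]
gripper_width: 0.0001
```

send_rows(series=[{"x":0.6,"y":0,"z":0.5,"wx":0,"wy":0,"wz":0,"gripper":0},{"x":0.6,"y":0,"z":0.5,"wx":0,"wy":0,"wz":0,"gripper":0}])

```text
t: 30.7
tcp_pos: [0.5824, -0.0855, 0.05]
orientation: [-0.005, -0.016, 1.0, 0.001]
ft_force: [-9.2, 0.0, -3.9]
gripper_width: 0.0002
```

send_rows(series=[{"x":0.7,"y":0,"z":0.4,"wx":0,"wy":0,"wz":0,"gripper":0},{"x":0.7,"y":0,"z":0.4,"wx":0,"wy":0,"wz":0,"gripper":0}])

```text
t: 30.87
tcp_pos: [0.5824, -0.0855, 0.0501]
orientation: [-0.006, -0.016, 1.0, 0.001]
ft_force: [-13.0, -2.1, -3.2]
gripper_width: -0.0002
```

send_rows(series=[{"x":0.6,"y":0,"z":0.4,"wx":0,"wy":0,"wz":0,"gripper":0},{"x":0.6,"y":0,"z":0.4,"wx":0,"wy":0,"wz":0,"gripper":0}])

```text
t: 31.03
tcp_pos: [0.5829, -0.0854, 0.0503]
orientation: [-0.007, -0.016, 1.0, 0.001]
ft_force: [-14.6, -2.4, -5.0]
gripper_width: 0.0002
```

send_rows(series=[{"x":0.4,"y":0,"z":0.3,"wx":0,"wy":0,"wz":0,"gripper":0},{"x":0.4,"y":0,"z":0.3,"wx":0,"wy":0,"wz":0,"gripper":0}])

```text
t: 31.2
tcp_pos: [0.5829, -0.0854, 0.0503]
orientation: [-0.008, -0.016, 1.0, 0.001]
ft_force: [-14.6, -3.6, -6.4]
gripper_width: -0.0002
```

send_rows(series=[{"x":0.7,"y":0,"z":0.2,"wx":0,"wy":0,"wz":0,"gripper":0},{"x":0.6,"y":0,"z":0.2,"wx":0,"wy":0,"wz":0,"gripper":0},{"x":0,"y":0,"z":0,"wx":0,"wy":0,"wz":0,"gripper":0}])

```text
t: 31.45
tcp_pos: [0.583, -0.0854, 0.0503]
orientation: [-0.01, -0.016, 1.0, 0.001]
ft_force: [-18.5, -3.9, -2.7]
gripper_width: -0.0001
```

send_rows(series=[{"x":-18,"y":0,"z":0,"wx":0,"wy":0,"wz":0,"gripper":0},{"x":-14,"y":15,"z":-3,"wx":0,"wy":0,"wz":0,"gripper":0},{"x":0,"y":36,"z":-3,"wx":0,"wy":0,"wz":0,"gripper":0},{"x":0,"y":39,"z":0,"wx":0,"wy":0,"wz":0,"gripper":0},{"x":0,"y":39,"z":0,"wx":0,"wy":0,"wz":0,"gripper":0},{"x":0,"y":39,"z":0,"wx":0,"wy":0,"wz":0,"gripper":0},{"x":0,"y":39,"z":0,"wx":0,"wy":0,"wz":0,"gripper":0},{"x":0,"y":39,"z":0,"wx":0,"wy":0,"wz":0,"gripper":0},{"x":0,"y":29,"z":0,"wx":0,"wy":0,"wz":0,"gripper":0},{"x":6,"y":0,"z":0,"wx":0,"wy":0,"wz":0,"gripper":0}])

```text
t: 32.28
tcp_pos: [0.5641, 0.1937, 0.0495]
orientation: [0.001, -0.018, 1.0, 0.001]
ft_force: [0.1, 0.4, 0.4]
gripper_width: -0.0002
```

send_rows(series=[{"x":5,"y":0,"z":0,"wx":0,"wy":0,"wz":0,"gripper":0},{"x":0,"y":0,"z":0,"wx":0,"wy":0,"wz":0,"gripper":0}])

```text
t: 32.45
tcp_pos: [0.5712, 0.1885, 0.0496]
orientation: [0.001, -0.016, 1.0, 0.0]
ft_force: [-0.4, 0.3, -0.5]
gripper_width: -0.0
```

send_rows(series=[{"x":1,"y":0,"z":0,"wx":0,"wy":0,"wz":0,"gripper":0},{"x":1,"y":0,"z":0.6,"wx":0,"wy":0,"wz":0,"gripper":0},{"x":1,"y":0,"z":0.7,"wx":0,"wy":0,"wz":0,"gripper":0},{"x":1,"y":0,"z":0.7,"wx":0,"wy":0,"wz":0,"gripper":0},{"x":1,"y":0,"z":0.7,"wx":0,"wy":0,"wz":0,"gripper":0}])

```text
t: 32.87
tcp_pos: [0.5739, 0.1882, 0.0513]
orientation: [-0.001, -0.015, 1.0, -0.0]
ft_force: [-2.5, -1.6, -1.7]
gripper_width: -0.0
```

send_rows(series=[{"x":0.7,"y":0,"z":0.5,"wx":0,"wy":0,"wz":0,"gripper":0},{"x":0.7,"y":0,"z":0.5,"wx":0,"wy":0,"wz":0,"gripper":0}])

```text
t: 33.03
tcp_pos: [0.574, 0.1882, 0.0514]
orientation: [-0.003, -0.016, 1.0, -0.001]
ft_force: [-6.2, -2.0, -1.5]
gripper_width: 0.0003
```

send_rows(series=[{"x":0.5,"y":0,"z":0.4,"wx":0,"wy":0,"wz":0,"gripper":0},{"x":0.5,"y":0,"z":0.3,"wx":0,"wy":0,"wz":0,"gripper":0}])

```text
t: 33.2
tcp_pos: [0.574, 0.1882, 0.0514]
orientation: [-0.004, -0.016, 1.0, -0.001]
ft_force: [-7.6, -2.7, -2.7]
gripper_width: 0.0001
```

send_rows(series=[{"x":0.8,"y":0,"z":0.5,"wx":0,"wy":0,"wz":0,"gripper":0},{"x":0.8,"y":0,"z":0.5,"wx":0,"wy":0,"wz":0,"gripper":0},{"x":0.7,"y":0,"z":0.4,"wx":0,"wy":0,"wz":0,"gripper":0}])

```text
t: 33.45
tcp_pos: [0.5741, 0.1882, 0.0515]
orientation: [-0.007, -0.016, 1.0, -0.001]
ft_force: [-12.0, -1.6, -2.8]
gripper_width: 0.0001
```

send_rows(series=[{"x":0.6,"y":0,"z":0.2,"wx":0,"wy":0,"wz":0,"gripper":0},{"x":0.6,"y":0,"z":0.2,"wx":0,"wy":0,"wz":0,"gripper":0}])

```text
t: 33.62
tcp_pos: [0.5742, 0.1883, 0.0515]
orientation: [-0.008, -0.016, 1.0, -0.001]
ft_force: [-16.6, -3.1, 0.2]
gripper_width: 0.0001
```

send_rows(series=[{"x":0.5,"y":0,"z":0.2,"wx":0,"wy":0,"wz":0,"gripper":0},{"x":0,"y":0,"z":0,"wx":0,"wy":0,"wz":0,"gripper":0}])

```text
t: 33.78
tcp_pos: [0.5742, 0.1882, 0.0515]
orientation: [-0.009, -0.016, 1.0, -0.001]
ft_force: [-15.9, -2.1, 0.2]
gripper_width: -0.0001
```

send_rows(series=[{"x":0.5,"y":0,"z":0.2,"wx":0,"wy":0,"wz":0,"gripper":0},{"x":0.4,"y":0,"z":0.2,"wx":0,"wy":0,"wz":0,"gripper":0},{"x":0,"y":0,"z":0,"wx":0,"wy":0,"wz":0,"gripper":0}])

```text
t: 34.03
tcp_pos: [0.5742, 0.1882, 0.0515]
orientation: [-0.01, -0.016, 1.0, -0.001]
ft_force: [-18.2, -3.4, 0.8]
gripper_width: 0.0003
```

send_rows(series=[{"x":-20,"y":0,"z":0,"wx":0,"wy":0,"wz":0,"gripper":0},{"x":-15,"y":10,"z":30,"wx":0,"wy":0,"wz":0,"gripper":0},{"x":0,"y":30,"z":20,"wx":0,"wy":0,"wz":0,"gripper":0},{"x":0,"y":38,"z":0,"wx":0,"wy":0,"wz":0,"gripper":0},{"x":0,"y":38,"z":0,"wx":0,"wy":0,"wz":0,"gripper":0},{"x":0,"y":0,"z":0,"wx":0,"wy":0,"wz":0,"gripper":0},{"x":0,"y":0,"z":0,"wx":0,"wy":0,"wz":0,"gripper":0}])

```text
t: 34.62
tcp_pos: [0.5471, 0.3067, 0.1064]
orientation: [0.001, -0.017, 1.0, 0.0]
ft_force: [-0.8, 0.3, -0.4]
gripper_width: -0.0002
```

```bash
sed -i 's/(X\[...,0\]<.684+.0)/(X[...,0]<.684+.02-0.035*(X[...,1]-.06)-.016)/' h.py
python3 - <<'E'
from h import *
block('b8')
s=manip.read_state();print(s['tcp_pos'],s['ft_force'])
p=cv2.imread('pics/b8.png');cv2.imwrite('pics/c3.png',cv2.resize(p[130:260,100:360],None,fx=3,fy=3,interpolation=cv2.INTER_CUBIC))
E
```

```text
size 100 299 c 638.2354736328125 53.44786071777344 relyaw 0.0656497955322266 fwd -50.13812754107393 lat -4.248531959089946
rear 140 [583.3 191.6] front gap 0.3100310879901349
rear -140 [593.2 -88.2] front gap -0.033710362384771514
[0.54701897 0.3054079  0.10589573] [-0.52803372 -0.40155529 -0.07838373]
```

View pics/c3.png

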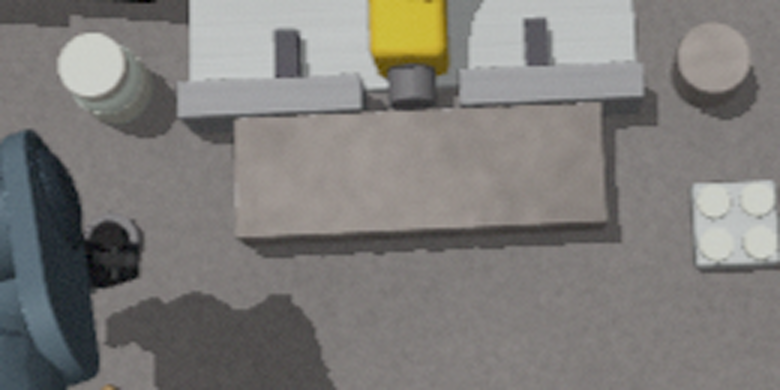

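The block is seated: front gap about 0 at both ends, relative yaw 0.07°, lateral −4 mm, and the picture agrees. Next is the button.

send_rows(series=[{"x":21,"y":3,"z":-10,"wx":0,"wy":0,"wz":0,"gripper":0},{"x":20,"y":0,"z":-15,"wx":0,"wy":0,"wz":0,"gripper":0},{"x":0,"y":0,"z":-20,"wx":0,"wy":0,"wz":0,"gripper":0},{"x":0,"y":0,"z":-9,"wx":0,"wy":0,"wz":0,"gripper":0},{"x":0,"y":0,"z":0,"wx":0,"wy":0,"wz":0,"gripper":0}])

```text
t: 35.08
tcp_pos: [0.586, 0.3059, 0.0484]
orientation: [-0.003, -0.015, 1.0, -0.001]
ft_force: [-0.1, -0.2, -0.5]
gripper_width: -0.0002
```

Run:
```python
from h import *
s=manip.read_state();print(s['tcp_pos'],s['ft_force'])
p,d=save('side','s2');cv2.imwrite('pics/c4.png',cv2.resize(p[110:210,150:290,::-1],None,fx=5,fy=5,interpolation=cv2.INTER_CUBIC))
```

```text
[0.58596199 0.30591583 0.04841915] [-0.13121246 -0.21097144 -0.47271988]
```

View pics/c4.png

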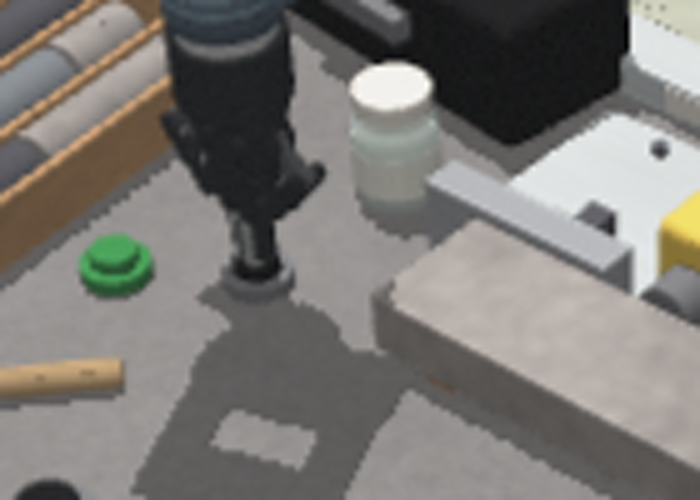

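The side view shows the fingertips squarely over the small black button at crop (257,275), with the jar clear.

send_rows(series=[{"x":2,"y":2,"z":-2,"wx":0,"wy":0,"wz":0,"gripper":0},{"x":0,"y":0,"z":-2,"wx":0,"wy":0,"wz":0,"gripper":0},{"x":0,"y":0,"z":-1.5,"wx":0,"wy":0,"wz":0,"gripper":0},{"x":0,"y":0,"z":-1.5,"wx":0,"wy":0,"wz":0,"gripper":0},{"x":0,"y":0,"z":-1.5,"wx":0,"wy":0,"wz":0,"gripper":0}])

```text
t: 35.55
tcp_pos: [0.5901, 0.31, 0.0438]
orientation: [0.0, -0.016, 1.0, 0.0]
ft_force: [-0.1, 0.9, 1.6]
gripper_width: -0.0001
```

send_rows(series=[{"x":0,"y":0,"z":-1,"wx":0,"wy":0,"wz":0,"gripper":0},{"x":0,"y":0,"z":-1,"wx":0,"wy":0,"wz":0,"gripper":0}])

```text
t: 35.72
tcp_pos: [0.5902, 0.31, 0.0418]
orientation: [0.0, -0.016, 1.0, 0.0]
ft_force: [-0.6, -0.2, 2.7]
gripper_width: 0.0
```

send_rows(series=[{"x":0,"y":0,"z":-1,"wx":0,"wy":0,"wz":0,"gripper":0},{"x":0,"y":0,"z":-1,"wx":0,"wy":0,"wz":0,"gripper":0},{"x":0,"y":0,"z":-1,"wx":0,"wy":0,"wz":0,"gripper":0}])

```text
t: 35.97
tcp_pos: [0.5902, 0.31, 0.0387]
orientation: [0.0, -0.016, 1.0, 0.0]
ft_force: [-0.2, -0.0, 4.7]
gripper_width: -0.0001
```

send_rows(series=[{"x":0,"y":0,"z":-0.8,"wx":0,"wy":0,"wz":0,"gripper":0},{"x":0,"y":0,"z":-0.8,"wx":0,"wy":0,"wz":0,"gripper":0},{"x":0,"y":0,"z":0,"wx":0,"wy":0,"wz":0,"gripper":0}])

```text
t: 36.22
tcp_pos: [0.5902, 0.3101, 0.038]
orientation: [-0.0, -0.016, 1.0, 0.0]
ft_force: [-4.0, -1.1, 10.4]
gripper_width: -0.0004
```

send_rows(series=[{"x":0,"y":0,"z":-0.6,"wx":0,"wy":0,"wz":0,"gripper":0},{"x":0,"y":0,"z":0,"wx":0,"wy":0,"wz":0,"gripper":0},{"x":0,"y":0,"z":0,"wx":0,"wy":0,"wz":0,"gripper":0}])

```text
t: 36.47
tcp_pos: [0.5903, 0.3101, 0.038]
orientation: [-0.0, -0.016, 1.0, -0.0]
ft_force: [-5.1, -1.9, 14.7]
gripper_width: -0.0001
```

send_rows(series=[{"x":0,"y":0,"z":4,"wx":0,"wy":0,"wz":0,"gripper":0},{"x":0,"y":0,"z":8,"wx":0,"wy":0,"wz":0,"gripper":0},{"x":0,"y":0,"z":25,"wx":0,"wy":0,"wz":0,"gripper":0},{"x":0,"y":0,"z":40,"wx":0,"wy":0,"wz":0,"gripper":0},{"x":-25,"y":25,"z":20,"wx":0,"wy":0,"wz":0,"gripper":0},{"x":-25,"y":25,"z":20,"wx":0,"wy":0,"wz":0,"gripper":0},{"x":-25,"y":25,"z":20,"wx":0,"wy":0,"wz":0,"gripper":0},{"x":-25,"y":25,"z":20,"wx":0,"wy":0,"wz":0,"gripper":0},{"x":-25,"y":25,"z":0,"wx":0,"wy":0,"wz":0,"gripper":0},{"x":0,"y":0,"z":0,"wx":0,"wy":0,"wz":0,"gripper":0}])

```text
t: 37.3
tcp_pos: [0.4613, 0.4387, 0.1947]
orientation: [0.0, -0.018, 1.0, 0.001]
ft_force: [0.5, -0.7, -0.1]
gripper_width: -0.0002
```

Run:
```python
from h import *
block('b9'); d=np.load('pics/b9.npy')
print('btn',world('top',d,137,210).round(4))
s=manip.read_state();print(s['t'],s['tcp_pos'],s['ft_force'])
```

```text
size 100 300 c 638.231201171875 53.50141143798828 relyaw 0.04602484703063969 fwd -50.140575338711585 lat -4.194866869462554
rear 140 [583.4 191.7] front gap 0.26108422518861324
rear -140 [593.1 -88.2] front gap 0.020098715581821164
btn [0.5876 0.3084 0.0218]
37.35 [0.46273491 0.43669672 0.19346161] [-0.40609011  0.01166242 -1.29242436]
```

View pics/b9.png

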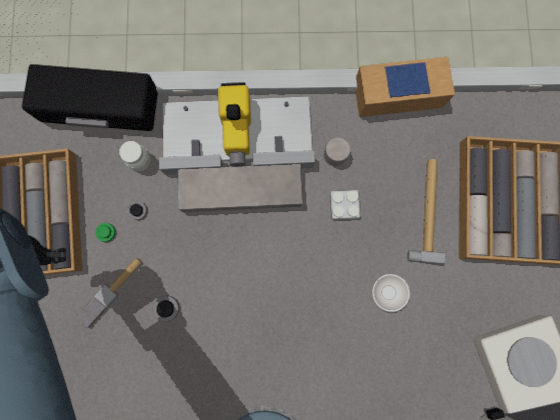

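The last picture shows the block flush on the pads, with its front edge along (180..300,168). The button at (137,210) is back up, and all the bystanders are where they started. Handing in.

```bash
python3 -c "
from station import manip
print(manip.finish_job())"
```

```text
the job is handed in; nothing more can be done
None
```

The block is seated flush on both stop pads, and the start button was pressed fully and released. I handed the job in at 37.4 s of the 72 s allowed.

- **Walking the block:** I pushed the rear of the left and right ends in turn. Sliding took about 12–16 N, and the turn stayed within about 8.5° of square to the station.
- **Pressing home:** I pressed the right end and then the left end against the pads at about 19 N. The highest push I read at any time was about 23 N, a brief resultant early on while the block was still stuck. Forces were only read at the end of each move, so a short peak in between would not have shown.
- **Final camera check:** The front gap was 0.3 mm or less at both ends, the block was 0.05° from square, and it was about 4 mm right of centre.
- **Button:** I pressed the small black one, not the green or the larger one. It bottomed at 6 mm of travel with about 15 N on it, and its top is back at 22 mm.
- **Bystanders:** They look unmoved in the last picture.
- **Checks that disagreed:** A few mid-course block readings were off because the arm hid one end of the block or the image mask clipped its front edge. I corrected for that, and the last two readings agreed with each other.

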